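Feed a sample jar to the jar mill over its tipping tray

ROBOT

A 6-joint arm with a two-finger parallel gripper is mounted at the origin on the work surface. World frame = base frame: x ahead of the robot, y to its left, z up, the work surface at z = 0. Lengths are in m, angles in rad, forces in N, time in s.
With the tool pointing down it reaches from about 0.35 to 0.775 m from the base axis. Payload 5.5 kg.
Tool frame: the origin (TCP) lies between the finger pads; the fingertips stand 8 mm ahead of it and the grasp point (between the pads) lies 11 mm behind it; z points along the fingers, y is the line along which they close (so a half turn about z gives the same grasp; the last joint's range is limited). The gripper opens to 85 mm and grips with 20 to 120 N. Pads are 22 mm wide; open, the fingers measure 114 mm over their backs; the gripper's body (76 mm by 85 mm) begins 54 mm behind the grasp point. The pads swing forward as they close: fully open they stand 13 mm farther back than shut.
Start: joints at [1.079, 0.313, 0.046, 1.304, 0, 1.431], TCP at [0.198, 0.54, 0.239] pointing down, gripper open.
Joint ranges: [-2.76, 2.76], [-0.86, 1.69], [-1.03, 1.26], [-2.2, 2.34], [-1.47, 1.5], [-3.14, 3.14]. Speed limits (rad/s): [2.57, 2.57, 3.14, 3.14, 3.14, 3.14].

INTERFACE

Orientations are given as a unit quaternion [w, x, y, z].
In Python, from workcell import status, vision, job gives the robot as it stands. The module is installed in compiled form; this text tells all that it offers.
- The arm moves only by the tool apply_moves, never from a script. Its argument "moves" is one flat list of numbers, 6 for each row, row after row: the shift along the world's x, y, z in units of 25 mm (1.0 is 25 mm), then the turn, a rotation vector about the world's x, y, z in rad. In form: [x, y, z, rx, ry, rz, x, y, z, rx, ry, rz, ...]. A call has 1 to 20 rows; each row is the pose to reach, as a shift and turn from the pose commanded when the call began; what a row does not reach only later rows make up. A row lasts 1/12 s, in which the tool goes at most 41.7 mm and 7.16 degrees, less where a joint would pass 70% of its speed; a pose out of reach is approached as far as the arm can. A call with a gripper value outside its range is refused whole. "claw" is the opening in per cent of the stroke, from 0 (shut) to 100 (fully open), set as the call begins (left out, the last holds). The fingers move at their own pace and stop on an object; "newtons" is the grip in N (left out, the last holds). Time passes only in rows, so rows that repeat a pose let the fingers close. It gives the time, the measured TCP pose, the force, the opening and the grip force at its end, in the units of the state.
- status.get_state(): the state, without advancing time (a new reading comes with each control period).
- vision.read_camera(name): name is "side" or "top"; returns a dict with "image" (420x560x3 uint8, blue, green, red), "camera_matrix" (3x3 intrinsics, pixels), "camera_from_world" (4x4, takes a point from world to camera coordinates). Camera axes: x right, y down, z forward; pixel columns grow to the right and rows downward; lengths in m; the calibration is good to about 2 mm. A picture is of the moment at which its call begins. There is no depth.
- job.hand_in(): hands the job in; it is judged then, once.
The state is a dict: "clock": time; "joint_pos": joint angles; "qvel": joint speeds; "tau": joint torques, N m; "tcp_pos": TCP position; "orientation": TCP orientation; "wrist_force": force on the tool from outside, world axes, zero at the start; "ft_torque": the same for the moment, N m; "finger_gap": finger opening in m; "grip_force": force on a finger pad.
Only numpy, scipy, OpenCV 4.12 (cv2) and the standard library are available. Lean on these libraries where they do the work, as an engineer would, in place of code of your own. Each camera call takes 0.05 s, during which the arm holds its last target. There are 200 camera calls.

TASK

Take the jar with the orange lid from the sloping rack and lay it down level on the mill's red-edged tipping tray, its length along the tray's pivot, setting it down rather than dropping it. Let the jar's weight tip the tray, without pushing the tray with the gripper, so that the jar rolls under the yellow guard and comes to rest on the two black rollers and the tray swings back up; leave the other jars and everything else on the bench where they are.

Things in the scene. Friction and masses are not known exactly. Their poses are not given: they have to be found in the camera images.
- jar_orange_c (a point): Centre, half-way along, of the orange-lidded jar (to be moved). Rigid, closed; white body 50 mm diameter x 62 long with an orange band, orange lid 45 mm diameter x 16; 78 mm long in all; 150 to 235 g. z runs along the jar from bottom to lid; the bottom face is 39 mm from this point. It starts in one of the rack's three bays, its axis rising 25 degrees towards the rack's +x, lid uppermost.
- jar_green: Same jar with green lid and band, in another bay: a bystander. Origin at the centre of its bottom face, z towards the lid.
- jar_blue: Same jar with blue lid and band, in another bay: a bystander. Origin at the centre of its bottom face, z towards the lid.
- rack: Fixed grey sloping rack, 170 mm (x) by 310 (y); origin on the bench under the middle bay, x away from the robot. Bays at y = -95, 0, +95 mm: a jar lies on two 8 mm rails (30 mm apart, rising 25 degrees towards +x, board 29 mm under the jar's axis) against a 30 mm lip at its lower end, jar centre at x = 0, 105 mm up. Leave square to the rails: up and back towards -x.
- rack_shelf (a point): Middle of the robot-side lower edge of the blue shelf (8 mm thick, 310 mm along y, 36 mm deep towards +x) that overhangs the jars' upper ends: 24 mm beyond and 79 mm above the line of jar centres. An upright gripper over a jar's middle strikes it; a tool leaning 25 degrees, square to the jar (fingers pointing down and towards the rack's +x, closing along its y), clears it. Axes as the rack.
- mill: Fixed jar mill; origin on the bench under the tray. A jar rolls towards its +y: tipping tray (y = -55 to 75 mm), short chute, two black rollers, white motor box (128 mm high, to y = 286 mm). Grey cheeks 111 mm apart beside the rollers; yellow bar guard over them, 153 mm high, y = 118 to 207 mm. The tray's counterweight sticks out at the back to y = -127 mm.
- bed (a point): Where the jar's centre ends: 56 mm above the bench, over the groove between the two black rollers (28 mm diameter, axes along x, 58 mm apart, 30 mm up), under the guard. Axes as the mill.
- tray_seat (a point): Point on the top of the tray's floor, mid-width, 75 mm from the pivot, 133 mm above the bench at rest: a jar can be set with its centre 25 mm above it, axis along this point's x (either way round). x along the pivot, y to the rollers, z up; turns with the tray. Floor 130 mm long from the pivot, 111 wide; red edges: lip 12 mm high at the pivot, sides 16 mm; open at the outlet.
- tray (a joint): Tray angle, rad. 0: at rest against its stop, held by the counterweight, outlet end 0.1 rad up. 0.5: fully tipped, outlet end 0.4 rad down. A jar on the floor tips it as it is let go or lowered (0.3 to 1 N is enough) and rolls off when nothing holds it; the empty tray swings back to 0 within about 2 s.
- drawdown_bar: Small steel bar 22 x 90 x 16 mm on the rack's shelf, bystander.
- dropper: Amber bottle, 36 mm diameter, 75 mm high, bystander.
- sample_jar: Clear jar, 76 mm diameter, 85 mm high, bystander.
- cup: Blue plastic cup, 70 mm diameter, 80 mm high, bystander.
- spatula: Spatula 180 mm long, lying in front of the robot, bystander.
Mind the look-alikes: they are no part of the job. Leave any pink look-alike of the part that bears jar_orange_c alone.

How it is judged:
By the outcome, as a careful person would: the job done as asked, in the order asked, and still so for the second after the job is handed in, with the robot touching nothing.
It also fails if it takes over 45 s, if anything falls off the work surface, if the arm or the gripper's body presses on something with over 40 N, if the wrist force passes 120 N, or if a joint passes its speed limit or range.

## Working session

There is one attempt and no reset: what is moved stays moved. The work goes in short steps, Python scripts to look and compute and a tool call to move; the robot and the scene stay as the last step left them, time stands still between calls to the robot, and variables do not carry over. Pictures are saved under pics/ and viewed, at most 10 in all, crops included, and the job is handed in when it is done.

Besides the shell and the picture viewer there is one more tool, called by a JSON object that holds its "api" and its "payload". apply_moves: Moves the arm, as the interface text tells. Its arguments: {"type":"object","properties":{"moves":{"type":"array","items":{"type":"number"}},"claw":{"type":"number"},"newtons":{"type":"number"}},"required":["moves"]}

```bash
mkdir -p pics
cat > h.py <<'E'
import numpy as np, cv2
from workcell import status, vision
def cam(n):
    d=vision.read_camera(n); return d['image'],np.array(d['camera_matrix']),np.array(d['camera_from_world'])
def ray(K,T,uv):
    R=T[:3,:3];t=T[:3,3]; c=-R.T@t
    d=R.T@np.linalg.solve(K,[uv[0],uv[1],1.]); return c,d/np.linalg.norm(d)
def onz(K,T,uv,z):
    c,d=ray(K,T,uv); return c+d*(z-c[2])/d[2]
def tri(a,b):
    (c1,d1),(c2,d2)=a,b
    A=np.stack([d1,-d2],1); s=np.linalg.lstsq(A,c2-c1,rcond=None)[0]
    p,q=c1+d1*s[0],c2+d2*s[1]; return (p+q)/2,np.linalg.norm(p-q)
def proj(K,T,p):
    q=K@(T[:3,:3]@np.asarray(p)+T[:3,3]); return q[:2]/q[2]
E
python3 - <<'E'
from h import *
for n in('side','top'):
    im,K,T=cam(n); cv2.imwrite(f'pics/{n}0.png',im); np.savez(f'{n}.npz',im=im,K=K,T=T)
    print(n,K[0,0],K[1,1],(-T[:3,:3].T@T[:3,3]).round(3),T[2,:3].round(2))
print(status.get_state())
E
```

```text
side 404.34087950138814 404.34087950138814 [ 0.316 -0.92   0.869] [ 0.22  0.72 -0.66]
top 440.5095265057773 440.5095265057773 [ 0.451 -0.123  1.582] [ 0.07  0.01 -1.  ]
{'clock': 0.1, 'joint_pos': array([ 1.07941623e+00,  3.13939194e-01,  4.51049686e-02,  1.30358224e+00,
       -9.01044213e-06,  1.43119252e+00]), 'qvel': array([ 0.00063916, -0.00201397,  0.00237114, -0.00073889, -0.00183268,
       -0.00054281]), 'tau': array([ 1.47731556e-03, -4.81723380e+01,  2.99244940e+01,  1.27149385e-02,
       -2.16676563e-04,  6.39009698e-06]), 'tcp_pos': array([0.19793465, 0.53940147, 0.23849517]), 'orientation': array([-2.47069610e-04,  1.74982587e-01,  9.84571195e-01, -7.71487701e-04]), 'wrist_force': array([-0.6645711 ,  0.13461367, -0.27816946]), 'ft_torque': array([ 0.02267829, -0.01477477,  0.02662521]), 'grip_force': 0.0, 'finger_gap': 0.0857584177232928}
```

View pics/side0.png

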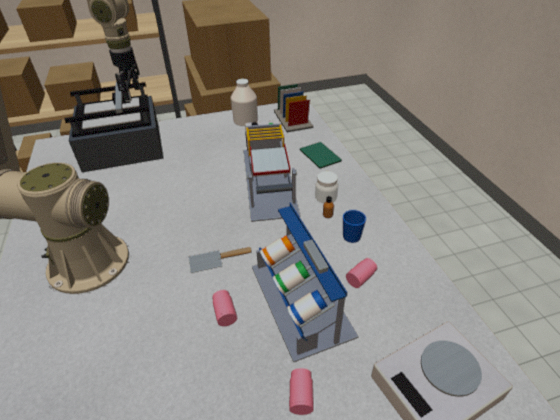

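View pics/top0.png

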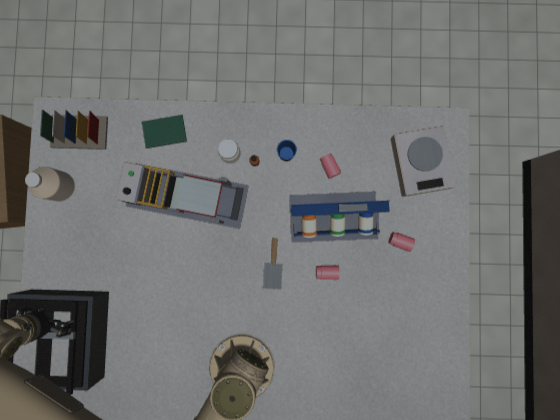

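Top view: the orange-lidded jar is at (309,226), green at (338,224) and blue at (366,222), all in the rack. The pink cylinders at (330,166), (402,241) and (328,272) are look-alikes lying on the bench. The mill runs from (125,185) to (243,205). In the side view orange is at (277,251). Only that jar has an orange lid and band and sits in a rack bay, so I'll confirm it in an enlarged crop.

Run:
```python
from h import *
t=np.load('top.npz')['im'];s=np.load('side.npz')['im']
f=lambda im,x0,x1,y0,y1,k:cv2.resize(im[y0:y1,x0:x1],None,fx=k,fy=k,interpolation=cv2.INTER_CUBIC)
a=f(t,280,400,185,250,6);b=f(t,110,250,155,235,5.5)
cv2.imwrite('pics/c1.png',a);cv2.imwrite('pics/c2.png',b)
cv2.imwrite('pics/c3.png',f(s,230,370,110,260,4)); cv2.imwrite('pics/c4.png',f(s,245,365,195,355,3.75))
```

```text
(no output)
```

View pics/c1.png

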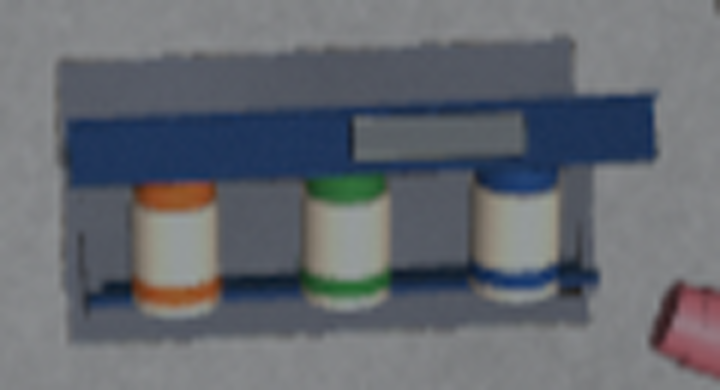

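View pics/c2.png

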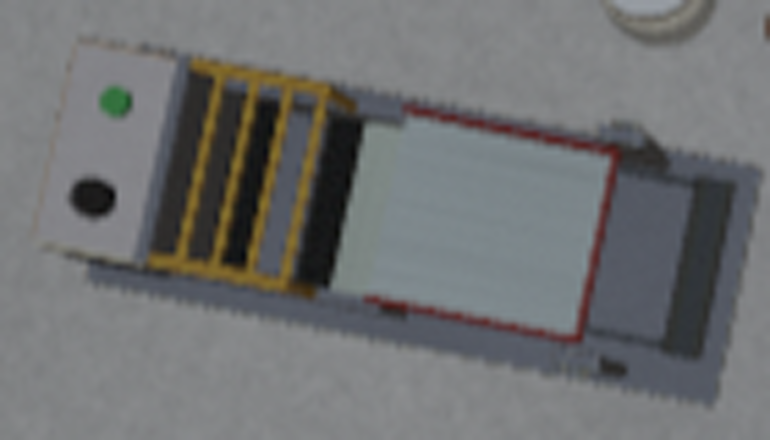

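View pics/c3.png

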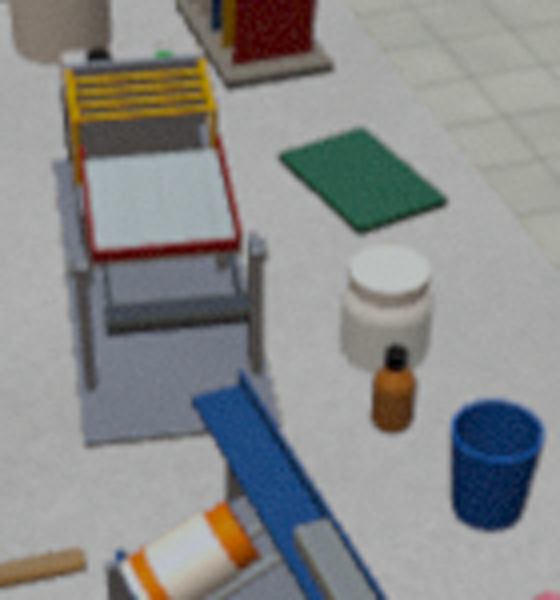

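View pics/c4.png

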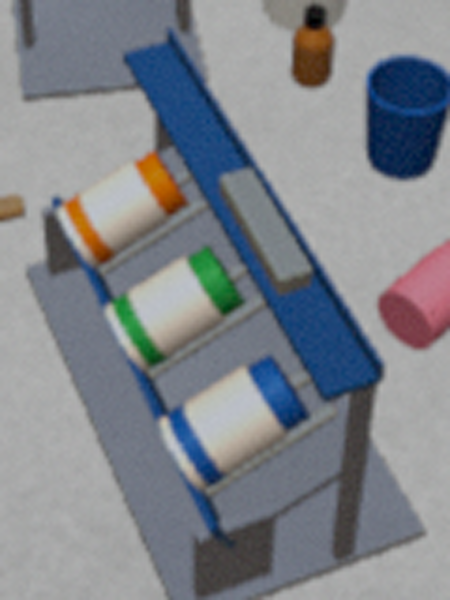

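The crops confirm it: the jar with orange lid and band, c1 (176,245), lies in the rack's +y bay, lid uppermost under the shelf. The tray's pivot lip is at c2 (617,153)-(580,340). Next I'll cast rays.

Run:
```python
from h import *
t=np.load('top.npz');s=np.load('side.npz')
C1=lambda u,v:((u+.5)/6+279.5,(v+.5)/6+184.5);C2=lambda u,v:((u+.5)/5.5+109.5,(v+.5)/5.5+154.5)
C3=lambda u,v:((u+.5)/4+229.5,(v+.5)/4+109.5);C4=lambda u,v:((u+.5)/3.75+244.5,(v+.5)/3.75+194.5)
P=lambda uv,z:onz(t['K'],t['T'],uv,z); S=lambda uv,z:onz(s['K'],s['T'],uv,z)
r=lambda a:np.round(a,4)
print('rackbase',[r(P(C1(*p),.003)[:2]) for p in[(58,60),(572,40),(590,322),(70,342)]])
print('shelf top',[r(P(C1(*p),.190)[:2]) for p in[(68,185),(655,160)]],'side',[r(S(C4(*p),.192)[:2]) for p in[(125,58),(330,400)]])
print('millbase',[r(P(C2(*p),.003)[:2]) for p in[(762,170),(715,403),(90,280)]], 'side',[r(S(C3(*p),.003)[:2]) for p in[(84,446),(275,425)]])
print('lip top',[r(P(C2(*p),.137)[:2]) for p in[(617,152),(580,341)]],'side',[r(S(C3(*p),.137)[:2]) for p in[(92,250),(238,240)]])
print('box',[r(P(C2(*p),.128)[:2]) for p in[(80,38),(37,247)]])
print('guard',[r(P(C2(*p),.153)[:2]) for p in[(323,90),(290,288),(192,66),(152,262)]])
def ctr(d,hsvlo,hsvhi,roi):
    x0,x1,y0,y1=roi;h=cv2.cvtColor(d['im'],cv2.COLOR_BGR2HSV)[y0:y1,x0:x1]
    m=cv2.inRange(h,hsvlo,hsvhi); n,l,st,c=cv2.connectedComponentsWithStats(m)
    return [(st[i,4],c[i]+[x0,y0]) for i in range(1,n) if st[i,4]>8]
print(ctr(t,(5,150,60),(18,255,255),(295,325,205,245)),ctr(s,(5,150,60),(18,255,255),(255,300,230,270)))
for yaw_pts in[]:pass
```

```text
rackbase [array([ 0.6115, -0.151 ]), array([ 0.6319, -0.4589]), array([ 0.4634, -0.4716]), array([ 0.443 , -0.1625])]
shelf top [array([ 0.5264, -0.1547]), array([ 0.5481, -0.4635])] side [array([ 0.5244, -0.1643]), array([ 0.5491, -0.4702])]
millbase [array([ 0.6404, -0.0019]), array([0.4869, 0.0238]), array([0.5561, 0.4359])] side [array([0.4845, 0.0223]), array([ 0.6368, -0.0012])]
lip top [array([0.6329, 0.0753]), array([0.5187, 0.0933])] side [array([0.518 , 0.0946]), array([0.6298, 0.0717])]
box [array([0.6949, 0.4054]), array([0.5669, 0.4247])]
guard [array([0.6633, 0.2497]), array([0.5446, 0.2639]), array([0.6756, 0.3285]), array([0.5578, 0.3465])]
[(np.int32(43), array([308.74418605, 217.20930233])), (np.int32(31), array([308.38709677, 233.35483871]))] [(np.int32(92), array([287.48913043, 243.56521739])), (np.int32(66), array([267.92424242, 256.33333333]))]
```

```bash
cat > g.py <<'E'
from h import *
from scipy.spatial.transform import Rotation as Ro
ry,ro=.069,np.array([.513,-.3147,0]); Rr=Ro.from_euler('z',ry)
J=ro+Rr.apply([0,.095,.105]); a=np.radians(25)
zt=Rr.apply([np.sin(a),0,-np.cos(a)]);yt=Rr.apply([0,1,0])
R1=Ro.from_matrix(np.stack([np.cross(yt,zt),yt,zt],1)); G=J+.011*zt
my=-.166;mo=np.array([.584,.137,0]);Rm=Ro.from_euler('z',my)
ym=Rm.apply([0,1,0]);zd=np.array([0,0,-1.])
R2=Ro.from_matrix(np.stack([np.cross(ym,zd),ym,zd],1))
S=mo+Rm.apply([0,.0171,.158])
def cur():
    s=status.get_state();q=s['orientation'];return s['tcp_pos'],Ro.from_quat(q[[1,2,3,0]]),s
E
python3 - <<'E'
from g import *
t=np.load('top.npz');s=np.load('side.npz')
axn=Rr.apply([np.cos(a),0,np.sin(a)]);nn=-zt
q=lambda u,l,n,lat=0:proj(u['K'],u['T'],J+l*axn+n*nn+lat*yt).round(1)
print('top lid bdry',q(t,.023,.025),'bottom',q(t,-.039,.025),'L/R',q(t,0,0,.025),q(t,0,0,-.025))
print('meas', (176.5/6+279.5,208.5/6+184.5),(316/6+184.5),134.5/6+279.5,218.5/6+279.5)
print('side lid bdry pts', q(s,.023,.025),q(s,.023,-.0,-.025),'bottom',q(s,-.039,.025),'lid end',q(s,.039,.0225), q(s,.039,0,.0225))
print('side sil', q(s,0,.02,.015),q(s,0,-.015,-.02))
p,R,st=cur();print(J,G,zt,p,(R1*R.inv()).as_rotvec(),(R2*R1.inv()).as_rotvec(),S)
E
```

```text
top lid bdry [310.1 219.8] bottom [310.4 237. ] L/R [302.2 223.6] [317.1 222.9]
meas (308.9166666666667, 219.25) 237.16666666666666 301.9166666666667 315.9166666666667
side lid bdry pts [281.7 240.3] [289.3 252. ] bottom [261.4 253.4] lid end [287.4 237.4] [287.7 236.4]
side sil [273.  242.3] [283.4 258.4]
[ 0.5064502  -0.21992606  0.105     ] [ 0.51108794 -0.21960554  0.09503061] [ 0.42161262  0.02913753 -0.90630779] [0.19793465 0.53940147 0.23849517] [-0.06039264 -0.43558581  0.4143833 ] [ 0.02120195  0.43681082 -0.23125291] [0.58682558 0.15386494 0.158     ]
```

{"api": "apply_moves", "payload": {"moves": [0,0,1.6,0,0,0,0,0,3.2,0,0,0,0,0,4.8,0,0,0,8,-9.6,6.5,0,0,0.4,8,-9.6,6.5,0,0,0.4,8,-9.6,6.5,0,0,0.4,8,-9.6,6.5,0,0,0.4,8,-9.6,6.5,0,0,0.4,8,-9.6,6.5,0,0,0.4,8,-9.6,6.5,0,0,0.4,8,-9.6,6.5,0,0,0.4,8,-9.6,6.5,0,0,0.4], "claw": 100, "newtons": 40}}

```text
clock: 1.1
tcp_pos: [0.4016, 0.2959, 0.402]
orientation: [0.001, -0.021, 1.0, -0.001]
wrist_force: [-0.9, 0.3, -0.0]
finger_gap: 0.0856
grip_force: 0.0
```

```bash
sed -i 's/-.3147/-.3128/' g.py
python3 - <<'E'
from g import *
p,R,st=cur();print(p,st['joint_pos'].round(2),(R1*R.inv()).as_rotvec(),(G-.15*zt-p)/.025,st['clock'])
E
```

```text
[0.40163743 0.29587352 0.40196318] [ 0.47  0.17  0.26  1.66 -0.    0.43] [ 0.02545618 -0.43419874  0.02724683] [  1.84834477 -20.71798789  -6.83945585] 1.1
```

{"api": "apply_moves", "payload": {"moves": [1,-10,0,0.025,-0.434,0.027,1,-10,0,0.025,-0.434,0.027,1,-10,0,0.025,-0.434,0.027,1,-10,0,0.025,-0.434,0.027,1,-10,0,0.025,-0.434,0.027,1,-10,0,0.025,-0.434,0.027,2,-20.8,-6.8,0.025,-0.434,0.027,2,-20.8,-6.8,0.025,-0.434,0.027,2,-20.8,-6.8,0.025,-0.434,0.027,2,-20.8,-6.8,0.025,-0.434,0.027,2,-20.8,-6.8,0.025,-0.434,0.027,2,-20.8,-6.8,0.025,-0.434,0.027,2,-20.8,-6.8,0.025,-0.434,0.027,2,-20.8,-6.8,0.025,-0.434,0.027,2,-20.8,-6.8,0.025,-0.434,0.027,2,-20.8,-6.8,0.025,-0.434,0.027,2,-20.8,-6.8,0.025,-0.434,0.027,2,-20.8,-6.8,0.025,-0.434,0.027]}}

```text
clock: 2.6
tcp_pos: [0.4484, -0.2192, 0.2326]
orientation: [0.216, -0.038, 0.976, 0.007]
wrist_force: [0.3, -0.4, 0.2]
finger_gap: 0.0847
grip_force: 0.0
```

Run:
```python
from g import *
p,R,st=cur();print(p,st['joint_pos'].round(2),(R1*R.inv()).as_rotvec(),(G-p)/.025,zt/.025*.15,st['clock'])
for n,(x0,x1,y0,y1) in(('top',(250,410,150,270)),('side',(200,360,130,340))):
    im,K,T=cam(n);print(n,proj(K,T,p))
    cv2.imwrite(f'pics/a_{n}.png',cv2.resize(im[y0:y1,x0:x1],None,fx=2.8,fy=2.8,interpolation=cv2.INTER_CUBIC))
```

```text
[ 0.44837641 -0.21918162  0.23255261] [-0.81 -0.09 -0.51  0.86  0.33 -0.84] [ 0.00220314 -0.00077769 -0.00760425] [ 2.50846096  0.05904314 -5.50087985] [ 2.52967571  0.17482516 -5.43784672] 2.6
top [311.72343615 240.76790903]
side [253.25621515 218.14033389]
```

View pics/a_side.png

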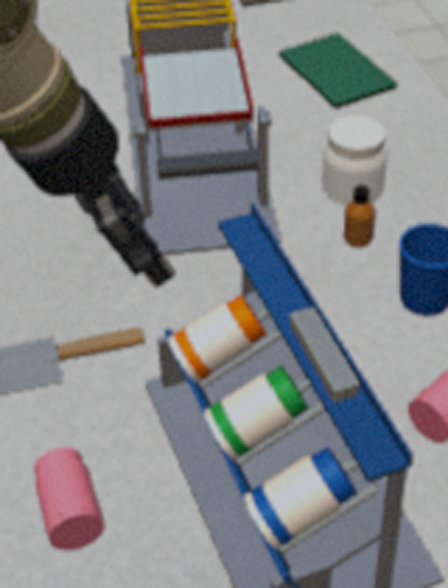

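The leaning gripper (tips at about (165,275) in the crop) points at the orange jar at (218,340) and is clear of the shelf. I'll descend along the tool axis.

{"api": "apply_moves", "payload": {"moves": [0.5,0,-1.1,0,0,0,1,0,-2.2,0,0,0,1.5,0,-3.3,0,0,0,1.75,0,-3.85,0,0,0,2,0,-4.4,0,0,0,2.12,0,-4.67,0,0,0,2.25,0,-4.95,0,0,0,2.38,0.05,-5.22,0,0,0,2.5,0.05,-5.5,0,0,0,2.5,0.05,-5.5,0,0,0,2.5,0.05,-5.5,0,0,0]}}

```text
clock: 3.62
tcp_pos: [0.5106, -0.2188, 0.0943]
orientation: [0.215, -0.037, 0.976, 0.007]
wrist_force: [-0.0, 0.2, -0.1]
finger_gap: 0.0855
grip_force: 0.0
```

Run:
```python
from g import *
p,R,st=cur();print(p,(R1*R.inv()).as_rotvec(),(G-p)/.025,st['wrist_force'],st['clock'])
im,K,T=cam('top')
cv2.imwrite(f'pics/d_top.png',cv2.resize(im[180:250,270:390],None,fx=5,fy=5,interpolation=cv2.INTER_CUBIC))
```

```text
[ 0.51063773 -0.21879413  0.0943043 ] [ 0.00173249 -0.00167913 -0.00649125] [0.01800833 0.04354352 0.02905259] [-0.0395979   0.16035253 -0.14856754] 3.6167
```

View pics/d_top.png

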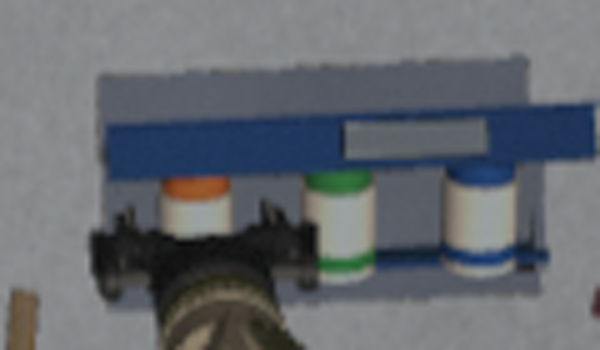

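The fingers at (125,215) and (270,210) straddle the jar, whose centre is at about column 196, so it's centred. Closing.

{"api": "apply_moves", "payload": {"moves": [0,0,0,0,0,0,0,0,0,0,0,0,0,0,0,0,0,0,0,0,0,0,0,0,0,0,0,0,0,0,0,0,0,0,0,0,0,0,0,0,0,0,0,0,0,0,0,0,0,0,0,0,0,0,0,0,0,0,0,0], "claw": 0, "newtons": 40}}

```text
clock: 4.5
tcp_pos: [0.5106, -0.2175, 0.095]
orientation: [0.216, -0.037, 0.976, 0.009]
wrist_force: [-4.2, 5.8, 8.0]
finger_gap: 0.0486
grip_force: 39.8
```

{"api": "apply_moves", "payload": {"moves": [-0.13,0,0.27,0,0,0,-0.25,0,0.54,0,0,0,-0.5,-0.03,1.09,0,0,0,-0.76,-0.05,1.63,0,0,0,-1.26,-0.08,2.72,0,0,0,-1.77,-0.12,3.81,0,0,0,-2.28,-0.15,4.9,0,0,0,-2.79,-0.18,6,0,0,0,-2.79,-0.18,7,0,0,0,-2.79,-0.18,7,0,0,0,-2.79,-0.18,7,0,0,0]}}

```text
clock: 5.42
tcp_pos: [0.4409, -0.2244, 0.2711]
orientation: [0.216, -0.037, 0.976, 0.006]
wrist_force: [0.1, -0.3, -2.7]
finger_gap: 0.0487
grip_force: 43.1
```

Run:
```python
from g import *
p,R,st=cur();print(p,(R2*R.inv()).as_rotvec(),S,(S+[0,0,-.011]-p)/.025,st['wrist_force'],st['ft_torque'],st['grip_force'],st['finger_gap'])
im,K,T=cam('side')
cv2.imwrite(f'pics/l_side.png',cv2.resize(im[130:330,190:360],None,fx=2.8,fy=2.8,interpolation=cv2.INTER_CUBIC))
```

```text
[ 0.4408578  -0.22442838  0.27105999] [ 0.02505977  0.43650805 -0.23739758] [0.58682558 0.15386494 0.158     ] [ 5.83871138 15.1317326  -4.96239956] [ 0.09302399 -0.27773036 -2.66544066] [0.04046177 0.5852503  0.00916977] 43.13374400138855 0.04873114725558205
```

View pics/l_side.png

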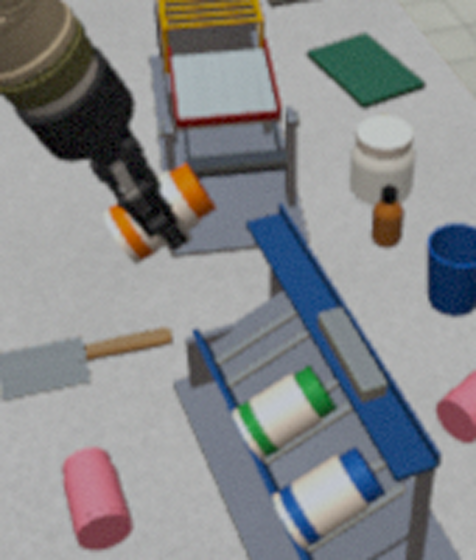

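Jar held square to the fingers at (160,210) and the other two jars are undisturbed. Now I'll carry it above the tray and level it.

{"api": "apply_moves", "payload": {"moves": [1,1,1,0.025,0.4365,-0.237,3,8,1,0.025,0.4365,-0.237,3,8,1,0.025,0.4365,-0.237,3,8,1,0.025,0.4365,-0.237,3,8,1,0.025,0.4365,-0.237,3,8,1,0.025,0.4365,-0.237,5.85,15.1,0,0.025,0.4365,-0.237,5.85,15.1,0,0.025,0.4365,-0.237,5.85,15.1,0,0.025,0.4365,-0.237,5.85,15.1,-1,0.025,0.4365,-0.237,5.85,15.1,-2,0.025,0.4365,-0.237,5.85,15.1,-2.5,0.025,0.4365,-0.237,5.85,15.1,-2.5,0.025,0.4365,-0.237,5.85,15.1,-2.5,0.025,0.4365,-0.237]}}

```text
clock: 6.63
tcp_pos: [0.585, 0.1542, 0.2037]
orientation: [-0.004, 0.082, 0.997, 0.001]
wrist_force: [0.2, -0.3, -2.2]
finger_gap: 0.0488
grip_force: 42.8
```

Run:
```python
from g import *
p,R,st=cur();print(p,(R2*R.inv()).as_rotvec(),(S+[0,0,-.011]-p)/.025,st['wrist_force'],st['ft_torque'])
im,K,T=cam('side')
A=im[110:210,210:340]
im,K,T=cam('top');B=im[155:235,120:250]
f=lambda x:cv2.resize(x,(520,int(4*x.shape[0])),interpolation=cv2.INTER_CUBIC)
cv2.imwrite('pics/m.png',np.vstack([f(A)[:300],f(B)[:300]]))
```

```text
[0.58504759 0.15418431 0.20366705] [-0.00236884 -0.00778767 -0.00123542] [ 0.07111952 -0.01277494 -2.26668182] [ 0.20031947 -0.28906826 -2.20538267] [ 0.00611469 -0.02703458  0.02140744]
```

View pics/m.png

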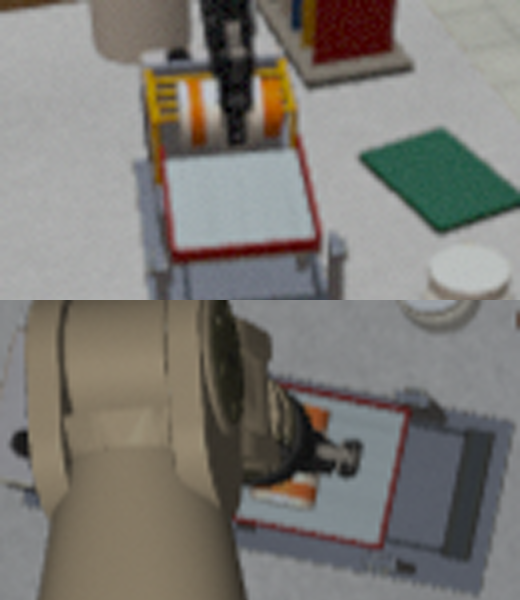

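The jar is over the tray with its axis parallel to the pivot lip. Before lowering I'll check numerically that it's level and how high the fingertips are.

Run:
```python
from g import *
p,R,st=cur(); C=p+[0,0,.011]
im,K,T=cam('side')
h=cv2.cvtColor(im,cv2.COLOR_BGR2HSV)[110:160,240:300]
m=cv2.inRange(h,(5,150,80),(17,255,255));n,l,s,c=cv2.connectedComponentsWithStats(m)
xm=Rm.apply([1,0,0])
def plane(uv,off):
    o,d=ray(K,T,uv);k=((C+off*ym-o)@ym)/(d@ym);q=o+k*d-C;return np.array([q@xm,q[2]]).round(4)
for i in range(1,n):
    if s[i,4]>10:
        print(s[i],c[i]+[240,110],'top/cen/bot',[plane(uv,o) for uv,o in(((c[i][0]+240,s[i,1]+109.5),.016),((c[i]+[240,110]),-.016),((c[i][0]+240,s[i,1]+s[i,3]+109.5),-.016))])
g=im[110:160,258:278].max(2);print(g[20:44:1].tolist())
print('tip',plane((268.75,145.75),-.025),plane((268.75,145.75),-.037))
```

```text
[18 19  4 16 43] [259.30232558 137.1627907 ] top/cen/bot [array([-0.0245,  0.0206]), array([-0.028 ,  0.0089]), array([-0.0294, -0.0171])]
[37 24  5  9 37] [278.59459459 137.86486486] top/cen/bot [array([ 0.0354, -0.0025]), array([0.0314, 0.0009]), array([ 0.0311, -0.0156])]
[[187, 187, 189, 188, 193, 195, 177, 80, 11, 22, 18, 20, 8, 17, 20, 103, 169, 186, 188, 188], [189, 189, 188, 188, 197, 198, 184, 88, 22, 33, 47, 28, 23, 26, 35, 108, 176, 188, 190, 187], [188, 189, 189, 186, 199, 202, 184, 93, 17, 36, 54, 38, 43, 26, 29, 110, 176, 187, 190, 189], [188, 188, 187, 189, 199, 201, 183, 82, 23, 31, 41, 46, 52, 46, 38, 95, 162, 189, 187, 186], [188, 188, 188, 186, 196, 195, 177, 82, 24, 21, 48, 47, 46, 40, 36, 68, 143, 188, 188, 188], [185, 188, 186, 187, 188, 190, 178, 103, 25, 27, 39, 36, 35, 28, 24, 68, 139, 187, 186, 182], [185, 187, 183, 184, 188, 186, 181, 134, 48, 24, 8, 22, 24, 34, 66, 105, 155, 182, 178, 173], [179, 177, 177, 176, 181, 181, 175, 142, 68, 31, 17, 24, 19, 38, 96, 141, 161, 170, 163, 158], [169, 165, 165, 165, 172, 170, 167, 145, 85, 41, 14, 24, 26, 47, 103, 148
[... 754 characters left out ...]
 74, 77, 76, 73, 81, 78, 80, 75, 79, 82, 89, 100, 110], [78, 76, 81, 82, 80, 93, 98, 111, 113, 112, 116, 127, 130, 133, 146, 149, 149, 154, 158, 161], [131, 140, 148, 148, 151, 154, 159, 159, 160, 160, 162, 168, 170, 171, 177, 179, 176, 178, 178, 175], [169, 173, 176, 178, 176, 179, 178, 177, 178, 178, 179, 176, 178, 177, 177, 178, 178, 175, 177, 175], [180, 179, 175, 178, 174, 177, 180, 179, 175, 177, 177, 175, 177, 177, 176, 176, 177, 174, 176, 177], [179, 177, 177, 174, 175, 176, 177, 179, 177, 177, 176, 175, 177, 178, 175, 180, 175, 174, 174, 176], [176, 178, 175, 176, 174, 177, 176, 176, 178, 177, 176, 174, 177, 176, 177, 176, 177, 175, 175, 177]]
tip [-0.0009 -0.0188] [-0.0019 -0.0114]
```

Jar level to about 1°, and the fingertips will stay clear of the floor. Lowering gently to contact.

{"api": "apply_moves", "payload": {"moves": [0.03,0,-0.6,0,0,0,0.07,0,-1.2,0,0,0,0.07,0,-1.6,0,0,0,0.07,0,-1.9,0,0,0,0.07,0,-2,0,0,0,0.07,0,-2.08,0,0,0,0.07,0,-2.14,0,0,0,0.07,0,-2.18,0,0,0,0.07,0,-2.22,0,0,0,0.07,0,-2.22,0,0,0,0.07,0,-2.22,0,0,0]}}

```text
clock: 7.7
tcp_pos: [0.589, 0.1541, 0.1516]
orientation: [-0.0, 0.083, 0.997, 0.002]
wrist_force: [-0.6, 0.1, -1.9]
finger_gap: 0.0488
grip_force: 43.0
```

Run:
```python
from g import *
p,R,st=cur();print(p,(S+[0,0,-.011]-p)/.025,st['wrist_force'],st['clock'])
```

```text
[0.58902046 0.15414455 0.15155517] [-0.08779526 -0.01118441 -0.18220698] [-0.59100963  0.14143748 -1.86783592] 7.7
```

{"api": "apply_moves", "payload": {"moves": [0,0,-0.04,0,0,0,0,0,-0.08,0,0,0,0,0,-0.12,0,0,0,0,0,-0.12,0,0,0,0,0,-0.12,0,0,0]}}

```text
clock: 8.12
tcp_pos: [0.5888, 0.1541, 0.1482]
orientation: [-0.001, 0.083, 0.997, 0.002]
wrist_force: [0.5, 0.1, -2.5]
finger_gap: 0.0488
grip_force: 43.0
```

{"api": "apply_moves", "payload": {"moves": [0,0,-0.03,0,0,0,0,0,-0.06,0,0,0,0,0,-0.06,0,0,0,0,0,-0.06,0,0,0]}}

```text
clock: 8.45
tcp_pos: [0.5889, 0.1541, 0.1467]
orientation: [-0.001, 0.083, 0.997, 0.002]
wrist_force: [0.7, 0.0, -1.8]
finger_gap: 0.0484
grip_force: 43.0
```

Run:
```python
from g import *
p,R,st=cur();im,K,T=cam('side');im0=np.load('side.npz')['im']
# red pivot lip/sides displacement as tray tip check
for i in(im0,im):
    h=cv2.cvtColor(i,cv2.COLOR_BGR2HSV);m=(cv2.inRange(h,(0,130,60),(4,255,255))|cv2.inRange(h,(174,130,60),(180,255,255)))[130:180,240:300]
    ys,xs=np.nonzero(m);print(len(xs),ys.min()+130,ys.max()+130,ys.mean()+130,xs.mean()+240)
print(p,st['wrist_force'])
f=[]
for k in range(6): vision.read_camera('top'); f.append(status.get_state()['wrist_force'])
print(np.mean(f,0))
```

```text
107 144 174 169.12149532710282 271.4766355140187
107 145 175 168.88785046728972 270.89719626168227
[0.58886493 0.1540721  0.14671615] [ 0.69002266  0.03269911 -1.80079346]
[-0.1689684   0.14204224 -2.46891132]
```

{"api": "apply_moves", "payload": {"moves": [0,0,-0.03,0,0,0,0,0,-0.06,0,0,0,0,0,-0.06,0,0,0,0,0,-0.06,0,0,0]}}

```text
clock: 9.13
tcp_pos: [0.5889, 0.154, 0.1453]
orientation: [-0.001, 0.083, 0.997, 0.002]
wrist_force: [-0.1, -0.4, -2.2]
finger_gap: 0.0485
grip_force: 43.0
```

```bash
cat > f.py <<'E'
from g import *
f=[]
for k in range(10): im,K,T=cam('side'); f.append(status.get_state()['wrist_force'])
p=cur()[0];print(p,np.mean(f,0),np.std(f,0))
h=cv2.cvtColor(im,cv2.COLOR_BGR2HSV);m=(cv2.inRange(h,(0,130,60),(4,255,255))|cv2.inRange(h,(174,130,60),(180,255,255)))[130:180,240:300]
ys,xs=np.nonzero(m);print(len(xs),ys.min()+130,ys.mean()+130)
E
python3 f.py
```

```text
[0.58886609 0.15405594 0.14528935] [ 0.02481772 -0.06809226 -1.91836639] [0.47573788 0.42903554 0.3627792 ]
108 145 169.48148148148147
```

{"api": "apply_moves", "payload": {"moves": [0,0,-0.03,0,0,0,0,0,-0.06,0,0,0,0,0,-0.06,0,0,0,0,0,-0.06,0,0,0]}}

```text
clock: 9.97
tcp_pos: [0.5889, 0.1541, 0.1437]
orientation: [-0.001, 0.083, 0.997, 0.002]
wrist_force: [0.4, 0.6, -2.1]
finger_gap: 0.0489
grip_force: 43.0
```

```bash
python3 f.py
```

```text
[0.58888835 0.15408307 0.14381552] [-0.11016123  0.27158877 -1.95290577] [0.49554062 0.49186467 0.24024637]
107 145 169.71028037383178
```

Load relief of about 0.5 N and the red lip creeping down show the jar is resting on the tray. Releasing.

{"api": "apply_moves", "payload": {"moves": [0,0,0,0,0,0,0,0,0,0,0,0,0,0,0,0,0,0,0,0,0,0,0,0,0,0,0,0,0,0,0,0,0.5,0,0,0,0,0,1.2,0,0,0,0,0,2.4,0,0,0,0,0,3.6,0,0,0,0,0,4.8,0,0,0,0,0,4.8,0,0,0,0,0,4.8,0,0,0], "claw": 100}}

```text
clock: 11.47
tcp_pos: [0.5902, 0.1543, 0.2663]
orientation: [0.002, 0.083, 0.997, 0.002]
wrist_force: [0.1, -0.4, -0.4]
finger_gap: 0.0855
grip_force: 0.0
```

{"api": "apply_moves", "payload": {"moves": [-4,-5,3,0,0,0,-4,-5,3,0,0,0,-4,-5,3,0,0,0,-4,-5,3,0,0,0,-6,-8,3,0,0,0,-6,-8,3,0,0,0,-6,-8,3,0,0,0,-6,-8,3,0,0,0,-6,-8,3,0,0,0,-6,-8,3,0,0,0,-6,-8,3,0,0,0,-6,-8,3,0,0,0,-6,-8,3,0,0,0,-6,-8,3,0,0,0,-6,-8,3,0,0,0,-6,-8,3,0,0,0,-6,-8,3,0,0,0,-6,-8,3,0,0,0,-6,-8,3,0,0,0,-6,-8,3,0,0,0]}}

```text
clock: 13.13
tcp_pos: [0.4389, -0.046, 0.3389]
orientation: [-0.001, 0.083, 0.997, 0.002]
wrist_force: [-0.4, 0.1, -0.7]
finger_gap: 0.0854
grip_force: 0.0
```

```bash
cat > e.py <<'E'
from g import *
B=mo+Rm.apply([0,.162,.056]); print(status.get_state()['clock'])
for n in('side','top'):
    im,K,T=cam(n);im0=np.load(n+'.npz')['im'];np.save(n+'1.npy',im)
    hs=lambda i:cv2.cvtColor(i,cv2.COLOR_BGR2HSV)
    m=cv2.inRange(hs(im),(5,150,50),(16,255,255));k,l,s,c=cv2.connectedComponentsWithStats(m)
    print(n,'bed px',proj(K,T,B).round(1),'seat',proj(K,T,S).round(1),'orange',[(int(s[i,4]),c[i].round(1).tolist()) for i in range(1,k) if s[i,4]>6])
    d=cv2.absdiff(im,im0).max(2);d=cv2.morphologyEx((d>35).astype(np.uint8),cv2.MORPH_OPEN,np.ones((2,2)))
    k,l,s,c=cv2.connectedComponentsWithStats(d);print(' changed',[s[i].tolist() for i in range(1,k) if s[i,4]>8])
    r=lambda i:np.argwhere((cv2.inRange(hs(i),(0,130,60),(4,255,255))|cv2.inRange(hs(i),(174,130,60),(180,255,255)))[140:215,160:300]).mean(0)+[140,160]
    print(' red',r(im0),r(im))
E
python3 e.py
```

```text
13.1333
side bed px [265.5 154.9] seat [268.6 152.7] orange [(8, [115.5, 6.6]), (7, [124.9, 7.4]), (7, [129.9, 10.3]), (10, [119.9, 16.6]), (8, [186.6, 14.8]), (7, [126.6, 14.6]), (26, [106.9, 22.1]), (7, [113.6, 18.6]), (9, [124.9, 22.7]), (8, [115.4, 23.5]), (8, [244.8, 24.0]), (7, [265.4, 26.0]), (8, [263.0, 35.8]), (15, [192.3, 41.1]), (10, [249.3, 42.9]), (9, [259.9, 43.6]), (9, [193.9, 48.8]), (12, [253.2, 48.6]), (16, [240.0, 53.1]), (8, [245.0, 54.1]), (14, [242.2, 65.1]), (9, [252.8, 64.8]), (9, [263.6, 67.1]), (18, [259.1, 74.6]), (7, [1.6, 84.0]), (7, [192.9, 83.0]), (12, [18.0, 88.7]), (27, [22.5, 96.1]), (9, [7.1, 96.9]), (8, [261.4, 95.8]), (15, [263.0, 99.5]), (15, [202.5, 100.1]), (48, [293.2, 106.1]), (18, [20.6, 106.7]), (9, [210.8, 105.4]), (12, [201.7, 106.8]), (11, [9.8, 107.7]), (10, [16.3, 109.2]), (9, [27.6, 107.1]), (16, [21.0, 161.3]), (9, [23.4, 167.4]), (120, [327.8, 209.1])]
 changed [[0, 0, 92, 120, 4097], [46, 0, 19, 7, 118], [88, 0, 53, 92, 1522], [112, 0, 5, 6, 24], [126, 0, 3, 5, 12], [235, 0, 6, 25, 93], [201, 5, 25, 10, 207], [198, 6, 2, 9, 18], [0
[... 710 characters left out ...]
]), (10, [160.1, 196.9])]
 changed [[152, 178, 9, 23, 109], [159, 180, 8, 22, 98], [165, 194, 3, 8, 16], [224, 214, 6, 3, 12], [303, 217, 15, 22, 272], [220, 221, 5, 4, 18], [84, 220, 196, 200, 7101], [214, 225, 10, 6, 34], [210, 232, 5, 11, 25], [0, 311, 49, 32, 710], [54, 320, 18, 18, 227], [0, 326, 7, 5, 30], [0, 339, 15, 19, 112], [235, 338, 6, 9, 40], [15, 343, 12, 11, 69], [215, 342, 21, 41, 349], [233, 359, 28, 26, 347], [0, 365, 34, 28, 528], [264, 364, 6, 13, 46], [249, 380, 26, 40, 372], [213, 384, 9, 21, 77], [15, 390, 72, 30, 1625], [195, 394, 17, 26, 158], [19, 411, 5, 5, 17], [214, 413, 4, 7, 14], [29, 417, 4, 3, 10]]
 red [185.04347826 206.2173913 ] [186.75       206.58333333]
```

The jar shows under the guard at top (158,188), on the bed. I'll wait for the tray to settle and check again.

{"api": "apply_moves", "payload": {"moves": [0,0,0,0,0,0,0,0,0,0,0,0,0,0,0,0,0,0,0,0,0,0,0,0,0,0,0,0,0,0,0,0,0,0,0,0,0,0,0,0,0,0,0,0,0,0,0,0,0,0,0,0,0,0,0,0,0,0,0,0,0,0,0,0,0,0,0,0,0,0,0,0,0,0,0,0,0,0,0,0,0,0,0,0,0,0,0,0,0,0,0,0,0,0,0,0,0,0,0,0,0,0,0,0,0,0,0,0,0,0,0,0,0,0,0,0,0,0,0,0]}}

```text
clock: 14.9
tcp_pos: [0.4389, -0.0459, 0.3388]
orientation: [-0.001, 0.083, 0.997, 0.002]
wrist_force: [0.5, -0.2, 0.1]
finger_gap: 0.0856
grip_force: 0.0
```

```bash
python3 e.py | grep -v 'orange \[(8' | cut -c1-700
python3 - <<'E'
from g import *
# tray floor (pale) outlet edge row along image columns: before vs after, side
a=np.load('side.npz')['im'];b=np.load('side1.npy')
for c in(258,266,274): print(a[140:154,c].mean(1).astype(int).tolist(),b[140:154,c].mean(1).astype(int).tolist())
for y in (0.06,0.075):
  d=np.load('side.npz')
  for th in(0.1,-.4): L=(y+.055);print(th,proj(d['K'],d['T'],mo+Rm.apply([0,-.055+L*np.cos(th),.1255+L*np.sin(th)])).round(1))
E
```

```text
14.9
side bed px [265.5 154.9] seat [268.6 152.7] orange [(9, [114.6, 6.7]), (20, [118.4, 9.6]), (10, [125.0, 5.7]), (13, [130.2, 11.1]), (9, [120.4, 14.4]), (9, [113.9, 16.8]), (13, [105.6, 20.3]), (7, [124.6, 17.4]), (8, [111.4, 21.4]), (8, [130.5, 19.8]), (20, [123.2, 24.7]), (9, [265.2, 24.4]), (8, [134.6, 27.8]), (10, [255.3, 25.8]), (15, [111.6, 29.7]), (10, [242.5, 32.3]), (12, [255.4, 33.2]), (7, [264.3, 37.0]), (8, [191.8, 44.1]), (9, [247.9, 45.0]), (9, [253.1, 47.0]), (23, [248.2, 61.3]), (7, [250.3, 70.7]), (9, [258.3, 73.8]), (7, [246.1, 75.9]), (13, [15.6, 78.5]), (10, [19.5, 84.2]), (9, [3.7, 85.9]), (21, [10.0, 90.9]), (7, [191.7, 88.7]), (12, [20.2, 93.2]), (16, [271.1, 95.4]), (
 changed [[0, 0, 92, 120, 4177], [37, 0, 6, 7, 18], [46, 0, 19, 7, 117], [88, 0, 53, 92, 1520], [112, 0, 5, 6, 24], [125, 0, 4, 5, 14], [235, 0, 7, 27, 101], [201, 5, 25, 9, 201], [198, 6, 2, 9, 18], [197, 16, 11, 12, 52], [114, 19, 13, 7, 57], [201, 40, 33, 8, 195], [203, 55, 7, 5, 23], [204, 58, 35, 9, 114], [233, 69, 5, 8, 18], [208, 79, 35, 74, 1371], [135, 88, 6, 3, 16], [66, 91, 43, 47
[... 888 characters left out ...]
, [0, 365, 34, 28, 536], [264, 364, 6, 13, 46], [249, 380, 26, 40, 374], [213, 384, 9, 21, 80], [15, 390, 72, 30, 1630], [195, 394, 17, 26, 160], [20, 409, 6, 7, 20], [214, 413, 4, 7, 14]]
 red [185.04347826 206.2173913 ] [185.91666667 206.66666667]
[66, 69, 67, 72, 72, 68, 69, 66, 75, 130, 164, 172, 172, 173] [67, 70, 71, 72, 73, 74, 67, 73, 99, 140, 165, 173, 174, 171]
[68, 67, 69, 71, 69, 72, 68, 72, 110, 154, 172, 174, 170, 172] [67, 66, 70, 69, 71, 66, 73, 111, 163, 178, 173, 170, 173, 170]
[66, 64, 64, 69, 67, 68, 65, 81, 141, 168, 171, 171, 170, 170] [69, 65, 66, 69, 65, 69, 65, 88, 148, 171, 171, 171, 172, 169]
0.1 [267.5 151.1]
-0.4 [268.4 166.6]
0.1 [267.  148.4]
-0.4 [268.1 165.7]
```

The tray's outlet edge is back at its starting row (148–149). The jar hasn't moved on the rollers between the two looks, and nothing else has changed. Handing in.

```bash
python3 -c "from workcell import job;print(job.hand_in())"
```

```text
the job is handed in; nothing more can be done
None
```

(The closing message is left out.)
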